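# Open the push-and-turn bottle in its holder

## Task

Stand the closed square bottle upright in the raised square wooden holder, fully down on its floor, and let go of it. Then take the bottle's push-and-turn safety cap, press it down, twist it counter-clockwise until it is free, lift it off and finish while still holding the cap upright in the gripper, straight above the bottle and a few centimetres clear of its neck, with the bottle still seated in the holder. Do not tip the bottle over, and leave the thread spool, tape roll and small jar alone.

Things in the scene. Friction and masses are not known exactly. Their poses are not given: they have to be found in the camera images.
- bottle: White square plastic bottle, pale label, 0.2 to 0.4 kg, cap locked on. Body 52 x 52 mm (sides along its x and y), 75 mm high; 40 mm square shoulder to 83 mm; round neck above. 135 mm tall with cap: best picked up by the locked cap, which carries it. Origin: centre of the underside; z up. It can turn about 5 degrees in the holder.
- neck_top (a point): Centre of the top of the bottle's round neck (25 mm across), 112 mm above the bottle's origin. A round collar, 40 mm across, lies 20.5 to 23.5 mm below it. Between them three lugs, 120 degrees apart, hold the cap's three inner pins.
- cap: Black ribbed round push-and-turn cap, 47 mm across, 36 mm tall, 45 g, rigid (grip it firmly), open below, a grey bar on top along its x. Origin: centre of its lower rim; z up to its top. Locked on the bottle its origin is 99 mm above the bottle's; there it cannot be pulled off and turns only about 4 degrees either way, until it is pushed down.
- cap_top (a point): Centre of the cap's top. To free the cap: push down 6 to 7.5 mm (at 7.5 mm it meets the collar), keep it down and turn it about 60 degrees relative to the bottle, counter-clockwise seen from above (free from 45 to 75, a stop at about 80), then lift straight up: clear of the lugs after 10 mm, of the neck after 13 mm above the locked height.
- cap_liner (a joint): Sprung disc inside the cap, in m: about 0 with the cap locked, 0.0075 with the cap pushed fully down, -0.002 when the cap is off. Pushes the cap up with 5 N when locked, rising 1 N per mm to 12.5 N fully down.
- holder: Raised holder bolted to the table: 80 mm square steel foot, 34 mm square post, on it a square wooden cup 68 mm wide with a 56 mm square pocket open at the top. Pocket walls rise straight 22 mm from its floor, then flare outward to 91 mm above the table. Origin: centre of the foot's underside; x, y along the pocket's sides, z up. The bottle fits in any of four quarter-turn yaws.
- holder_seat (a point): Centre of the pocket's floor, 60 mm above the holder's origin; the bottle's origin comes here when fully seated.
- spool: Bystander: thread spool standing on the table, 38 mm across, 50 mm tall. Origin: centre of its underside.
- tape: Bystander: roll of tape lying flat, 72 mm across, 24 mm high. Origin: centre of its underside.
- jar: Bystander: small round jar, 44 mm across, 65 mm tall. Origin: centre of its underside.
There are look-alikes about, which are no part of the job. Of the things like the holder, leave any that is blue; of the rest the larger one is meant. Leave any yellow look-alike of the cap alone.

How it is judged:
On the way, in this order (a step that is already met when the one before it is completed fails the run):
1. the closed bottle stands fully down in the holder and has been let go (distance between bottle and holder_seat below 0.006 m and angle between bottle's own z axis and vertical below 0.07 rad and contact force between the fingers and bottle below 0.1 N and contact force between the fingers and cap below 0.1 N and z of cap in the frame of bottle below 0.103 m), for 0.2 s.
2. the cap is pressed down while the bottle is seated (distance between bottle and holder_seat below 0.006 m and angle between bottle's own z axis and vertical below 0.07 rad and value of joint cap_liner above 0.004 m), for 0.1 s.
At the end, for the whole second after the job is handed in: Fingers hold the cap (over 1 N), still, within 0.3 rad of upright, rim 15 mm or more above the neck's top, axis within 35 mm of the bottle's, touching neither bottle nor holder; bottle still, within 0.07 rad of upright, its underside centre within 6 mm of the pocket floor's centre (distance between bottle and holder_seat below 0.006 m and angle between bottle's own z axis and vertical below 0.07 rad and z of cap in the frame of bottle above 0.127 m and horizontal distance between cap and bottle below 0.035 m and angle between cap's own z axis and vertical below 0.3 rad and contact force between the fingers and cap above 1 N and contact force between cap and bottle below 0.1 N and contact force between cap and holder below 0.1 N and linear speed of each of cap, bottle below 0.03 m/s); the arm keeps its last pose, push and grip.
It fails at once if the bottle is tipped over (angle between bottle's own z axis and vertical above 0.7 rad).
It fails at once if the spool is moved by more than 30 mm or tipped (distance of spool from where it was at the start of the episode above 0.03 m or angle between spool's own z axis and vertical above 0.5 rad).
It fails at once if the tape is moved by more than 30 mm or tipped (distance of tape from where it was at the start of the episode above 0.03 m or angle between tape's own z axis and vertical above 0.5 rad).
It fails at once if the jar is moved by more than 30 mm or tipped (distance of jar from where it was at the start of the episode above 0.03 m or angle between jar's own z axis and vertical above 0.5 rad).
It also fails if it takes over 51 s, if anything falls off the work surface, if the arm or the gripper's body presses on something with over 40 N, if the wrist force passes 120 N, or if a joint passes its speed limit or range.

## Robot

A 6-joint arm with a two-finger parallel gripper is mounted at the origin on the work surface. World frame = base frame: x ahead of the robot, y to its left, z up, the work surface at z = 0. Lengths are in m, angles in rad, forces in N, time in s.
With the tool pointing down it reaches from about 0.3 to 0.775 m from the base axis. Payload 14.6 kg.
Tool frame: the origin (TCP) lies at the very end of the fingers, on their centre line; the grasp point (between the pads) lies 19 mm behind it; y points along the fingers, x is the direction in which the jaws open and shut, and the axes are right-handed (so a half turn about y gives the same grasp; the last joint's range is limited). The gripper opens to 94 mm and grips with 3 to 60 N. Pads are 16 mm wide; open, the fingers measure 119 mm over their backs; the gripper's body (75 mm by 177 mm) begins 78 mm behind the grasp point.
Start: joints at [-1.334, 0.3, 1.521, -0, 1.321, -0.067], TCP at [0.165, -0.525, 0.205] pointing down, gripper open.
Joint ranges: [-3.03, 3.03], [-0.79, 2.21], [0.23, 2.52], [-1.04, 4.18], [0, 3.07], [-2.55, 2.55]. Speed limits (rad/s): [2.22, 2.22, 2.57, 3.14, 3.14, 3.14].

## Interface

Orientations are given as [roll, pitch, yaw] about the fixed x, y, z axes, in that order (R = Rz(yaw) Ry(pitch) Rx(roll)).
In Python, from station import get_obs, cams, hand_in gives the robot as it stands. The module is installed in compiled form; this text tells all that it offers.
- The arm moves only by the tool step_arm, never from a script. Its argument "plan" is a list of rows, each an object with "grip": the closure, from -1 (fully open) to 1 (shut), so that 0 is half open; "slide": the shift along the tool's x, y, z in m, a list of three; "spin": the turn about the tool's y in degrees. A call has 1 to 20 rows; each row shifts and turns the commanded pose from where the row before left it, along the tool's axes as they then stand; what a row does not reach is not made up. A row lasts 1/12 s, in which the tool goes at most 41.7 mm and 7.16 degrees, less where a joint would pass 70% of its speed; a pose out of reach is approached as far as the arm can. A call is refused whole if a number of a shift passes 0.0417 or a number of a turn 7.16, either way. A call with a gripper value outside its range is refused whole. The fingers move at their own pace and stop on an object; "force" is the grip in N (left out, the last holds). Time passes only in rows, so rows that do not move let the fingers close. It gives the time, the measured TCP pose, the force and the opening at its end, in the units of the state.
- get_obs(): the state, without advancing time (a new reading comes with each control period).
- cams.camera(name): name is "scene" or "top" or "wrist"; returns the picture (384x512x3 uint8, blue, green, red); there is no depth.
- cams.calibration(name): a dict with "K" (3x3 intrinsics, pixels), "T" (4x4, takes a point from camera to world coordinates). Camera axes: x right, y up, looking along -z (the intrinsics and any distortion apply to the point x, -y, -z); pixel columns grow to the right and rows downward; lengths in m; the calibration is good to about 2 mm. A picture is of the moment at which its call begins: read the wrist's pose just before it. calibration takes no time and is no camera call; for the wrist camera it gives the pose at the moment of the call.
- hand_in(): hands the job in, once; it reports no verdict.
The state is a dict: "time_s": time; "qpos": joint angles; "joint_vel": joint speeds; "tau": joint torques, N m; "ee_pos": TCP position; "eef_rot": TCP orientation; "force": force on the tool from outside, world axes, zero at the start; "moment": the same for the moment, N m; "grip_width": finger opening in m.
Only numpy, scipy, OpenCV 4.12 (cv2) and the standard library are available. Lean on these libraries where they do the work, as an engineer would, in place of code of your own. Each camera call takes 0.05 s, during which the arm holds its last target.

## Working session

There is one attempt and no reset: what is moved stays moved. The work goes in short steps, Python scripts to look and compute and a tool call to move; the robot and the scene stay as the last step left them, time stands still between calls to the robot, and variables do not carry over. Pictures are saved under pics/ and viewed, and the job is handed in when it is done.

Besides the shell and the picture viewer there is one more tool, called after "Call:" as name(argument=value, ...) on one line, values as JSON. step_arm: Moves the arm, as the interface text tells. Its arguments: {"type":"object","properties":{"plan":{"type":"array","items":{"type":"object","properties":{"grip":{"type":"number"},"slide":{"type":"array","items":{"type":"number"}},"spin":{"type":"number"}}}},"force":{"type":"number"}},"required":["plan"]}

```bash
mkdir -p pics; ls; python3 - <<'E'
from station import get_obs,cams
import cv2,numpy as np
np.set_printoptions(precision=4,suppress=True)
o=get_obs()
for k,v in o.items(): print(k,np.round(v,4))
for n in ["scene","top","wrist"]:
    c=cams.calibration(n); print(n,c)
    cv2.imwrite(f"pics/a_{n}.png",cams.camera(n))
E
```

```text
pics
time_s 0.0
qpos [-1.3336  0.3005  1.5216 -0.      1.3207 -0.0666]
joint_vel [ 0.0011  0.0004 -0.0015 -0.002  -0.001   0.0002]
tau [ -0.0016 -53.1812 -35.2738   0.0708   0.0244  -0.0001]
ee_pos [ 0.1645 -0.5246  0.2049]
eef_rot [-1.5707  0.0012 -1.267 ]
force [-0.8648 -0.4029 -0.5869]
moment [ 0.01   -0.0079 -0.0018]
grip_width 0.0942
scene {'K': array([[370.3611,   0.    , 253.1596],
       [  0.    , 370.3611, 197.1584],
       [  0.    ,   0.    ,   1.    ]]), 'T': array([[ 0.7488, -0.502 ,  0.4328,  0.8893],
       [ 0.6628,  0.5763, -0.4781, -0.3722],
       [-0.0094,  0.6448,  0.7643,  0.6816],
       [ 0.    ,  0.    ,  0.    ,  1.    ]])}
top {'K': array([[379.3512,   0.    , 255.1387],
       [  0.    , 379.3512, 197.3186],
       [  0.    ,   0.    ,   1.    ]]), 'T': array([[ 0.0213,  0.9823, -0.1861,  0.398 ],
       [-0.9998,  0.0219,  0.0013, -0.0416],
       [ 0.0054,  0.1861,  0.9825,  1.0341],
       [ 0.    ,  0.    ,  0.    ,  1.    ]])}
wrist {'K': array([[313.4074,   0.    , 251.6844],
       [  0.    , 313.4074, 189.6833],
       [  0.    ,   0.    ,   1.    ]]), 'T': array([[ 0.2992,  0.928 ,  0.222 ,  0.2284],
       [-0.9542,  0.2913,  0.0686, -0.5039],
       [-0.001 , -0.2324,  0.9726,  0.3835],
       [ 0.    ,  0.    ,  0.    ,  1.    ]])}
```

View pics/a_scene.png

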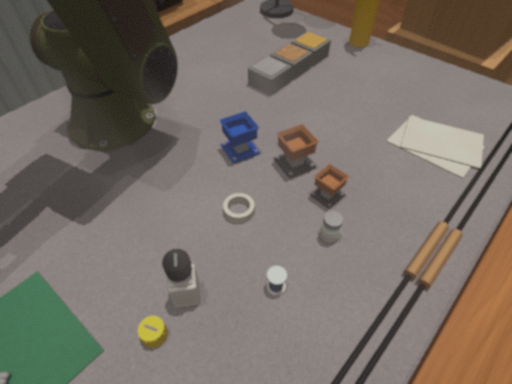

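View pics/a_top.png

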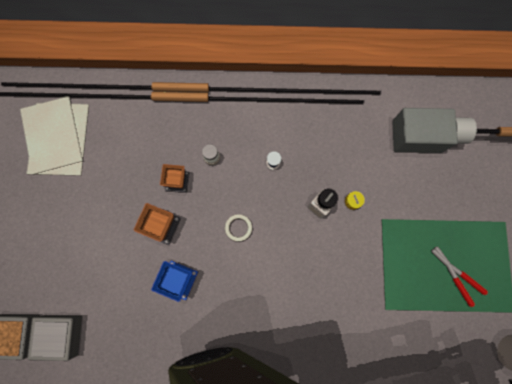

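View pics/a_wrist.png

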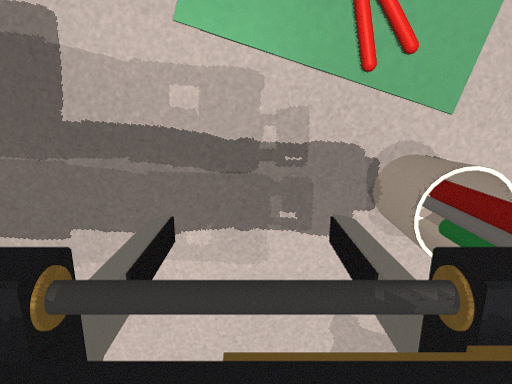

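```bash
cat > h.py <<'E'
import numpy as np, cv2
from station import get_obs,cams
np.set_printoptions(precision=4,suppress=True)
def ray(cal,uv):
    K,T=cal["K"],cal["T"]
    d=np.linalg.inv(K)@np.array([uv[0],uv[1],1.0])
    d=np.array([d[0],-d[1],-d[2]]); d=T[:3,:3]@d
    return T[:3,3],d/np.linalg.norm(d)
def plane(cal,uv,z):
    p,d=ray(cal,uv); return p+d*(z-p[2])/d[2]
def proj(cal,P):
    T=cal["T"]; q=T[:3,:3].T@(np.asarray(P,float)-T[:3,3]); q=np.array([q[0],-q[1],-q[2]])
    k=cal["K"]@(q/q[2]); return k[:2]
def tri(rays):
    A=np.zeros((3,3));b=np.zeros(3)
    for p,d in rays:
        M=np.eye(3)-np.outer(d,d);A+=M;b+=M@p
    x=np.linalg.solve(A,b)
    return x,[np.linalg.norm((np.eye(3)-np.outer(d,d))@(x-p)) for p,d in rays]
E
python3 - <<'E'
from h import *
a=cv2.imread("pics/a_top.png"); s=cv2.imread("pics/a_scene.png")
def crop(i,x,y,w,h,k): return cv2.resize(i[y:y+h,x:x+w],None,fx=k,fy=k,interpolation=cv2.INTER_NEAREST)
cv2.imwrite("pics/b1.png",np.hstack([crop(a,125,155,75,75,5),crop(a,290,170,75,75,5)]))
cv2.imwrite("pics/b2.png",np.hstack([crop(s,265,110,90,100,4),crop(s,130,240,80,100,4)]))
E
```

```text
(no output)
```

View pics/b1.png

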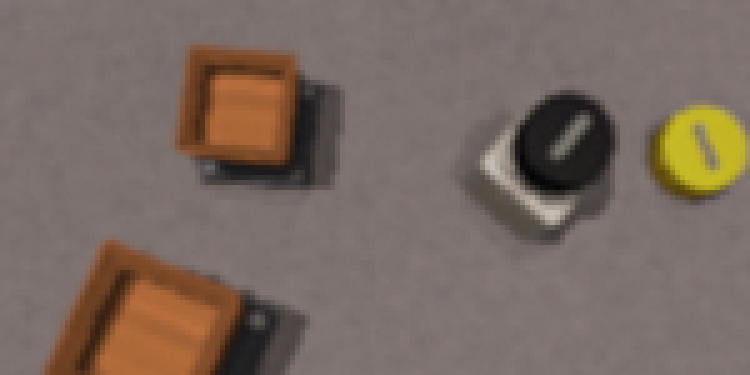

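View pics/b2.png

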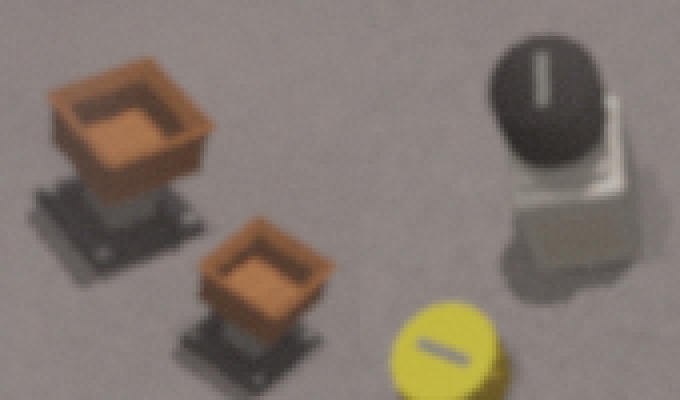

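```bash
python3 - <<'E'
from h import *
ct,cs=cams.calibration("top"),cams.calibration("scene")
a=cv2.imread("pics/a_top.png"); s=cv2.imread("pics/a_scene.png")
def U(x,y,x0,y0,k): return (x0+(x+.5)/k-.5, y0+(y+.5)/k-.5)
# cap top: bar by eye-box; bright pixels in black cap
def bar(im,x0,y0,x1,y1,black):
    g=cv2.cvtColor(im,cv2.COLOR_BGR2GRAY)[y0:y1,x0:x1].astype(float)
    w=np.clip(g-black,0,None); yy,xx=np.mgrid[y0:y1,x0:x1]
    c=np.array([(w*xx).sum(),(w*yy).sum()])/w.sum()
    m=np.cov(np.vstack([xx.ravel(),yy.ravel()]),aweights=w.ravel()); e,v=np.linalg.eigh(m)
    return c,v[:,1]
bt,vt=bar(a,324,191,335,204,60); bs,vs=bar(s,171,251,180,269,70)
print("bars",bt,vt,bs,vs)
P,r=tri([ray(ct,bt),ray(cs,bs)]); print("cap_top",P,r)
d=plane(ct,bt+vt*5,P[2])-plane(ct,bt-vt*5,P[2]); print("bar yaw top",np.degrees(np.arctan2(d[1],d[0])))
d=plane(cs,bs+vs*5,P[2])-plane(cs,bs-vs*5,P[2]); print("bar yaw scene",np.degrees(np.arctan2(d[1],d[0])))
# holder wood mask
for n,im,c,roi in (("top",a,ct,(125,195,60,60)),("scene",s,cs,(270,120,55,45))):
    hsv=cv2.cvtColor(im,cv2.COLOR_BGR2HSV); m=((hsv[...,0]<16)&(hsv[...,1]>110)&(hsv[...,2]>60)).astype(np.uint8)
    x,y,w,h=roi; mm=np.zeros_like(m); mm[y:y+h,x:x+w]=m[y:y+h,x:x+w]
    k,_=cv2.findContours(mm,cv2.RETR_EXTERNAL,cv2.CHAIN_APPROX_NONE); k=max(k,key=cv2.contourArea)
    print(n,cv2.contourArea(k),cv2.approxPolyDP(k,3,True)[:,0].tolist(),cv2.minAreaRect(k))
    if n=="top":
        q=[plane(c,p,0.091)[:2] for p in cv2.boxPoints(cv2.minAreaRect(k))]; print(np.array(q),np.mean(q,0))
E
```

```text
bars [328.608  196.9012] [-0.633   0.7742] [175.085 258.753] [0.0115 0.9999]
cap_top [ 0.5725 -0.2201  0.138 ] [np.float64(0.0005212902361584152), np.float64(0.0005212902361584408)]
bar yaw top 141.2087201431055
bar yaw scene -40.16850281641751
top 903.5 [[146, 203], [134, 230], [162, 240], [173, 215]] ((153.57101440429688, 222.0295867919922), (31.692310333251953, 31.15384864807129), 22.61986541748047)
[[0.4865 0.2589]
 [0.5596 0.2346]
 [0.5302 0.1591]
 [0.4579 0.1843]] [0.5086 0.2092]
scene 599.5 [[279, 134], [292, 151], [307, 147], [310, 152], [317, 141], [301, 125]] ((298.0000305175781, 140.00001525878906), (35.35533905029297, 25.455841064453125), 45.0)
```

```bash
cat >> h.py <<'E'
def plan(target,yaw_deg=None,maxstep=0.035):
    o=get_obs(); p=np.array(o["ee_pos"]); y=o["eef_rot"][2]
    d=np.array(target)-p
    t=np.array([d[0]*np.cos(y)+d[1]*np.sin(y), -d[2], -d[0]*np.sin(y)+d[1]*np.cos(y)])
    print("pose",p,"rot deg",np.degrees(o["eef_rot"]),"width",o["grip_width"],"t",o["time_s"],"F",o["force"])
    print("slide total",t,"n>=",int(np.ceil(np.abs(t).max()/maxstep)), "spin", None if yaw_deg is None else -(yaw_deg-np.degrees(y)))
E
python3 -c "
from h import *
plan([0.55,-0.24,0.28],-39.5)"
```

```text
pose [ 0.1645 -0.5246  0.205 ] rot deg [-89.9972   0.0469 -72.5926] width 0.09389120509583906 t 0.15 F [ 0.0881 -1.0609  0.5525]
slide total [-0.1563 -0.075   0.453 ] n>= 13 spin -33.092644239605306
```

Call:
step_arm(plan=[{"grip": -1, "slide": [-0.0104, -0.005, 0.0302], "spin": 0}, {"grip": -1, "slide": [-0.0104, -0.005, 0.0302], "spin": 0}, {"grip": -1, "slide": [-0.0104, -0.005, 0.0302], "spin": 0}, {"grip": -1, "slide": [-0.0104, -0.005, 0.0302], "spin": 0}, {"grip": -1, "slide": [-0.0104, -0.005, 0.0302], "spin": 0}, {"grip": -1, "slide": [-0.0104, -0.005, 0.0302], "spin": 0}, {"grip": -1, "slide": [-0.0104, -0.005, 0.0302], "spin": 0}, {"grip": -1, "slide": [-0.0104, -0.005, 0.0302], "spin": 0}, {"grip": -1, "slide": [-0.0104, -0.005, 0.0302], "spin": 0}, {"grip": -1, "slide": [-0.0104, -0.005, 0.0302], "spin": 0}, {"grip": -1, "slide": [-0.0104, -0.005, 0.0302], "spin": 0}, {"grip": -1, "slide": [-0.0104, -0.005, 0.0302], "spin": 0}, {"grip": -1, "slide": [-0.0104, -0.005, 0.0302], "spin": 0}, {"grip": -1, "slide": [-0.0104, -0.005, 0.0302], "spin": 0}, {"grip": -1, "slide": [-0.0104, -0.005, 0.0302], "spin": 0}, {"grip": -1, "slide": [0, 0, 0], "spin": -6.6}, {"grip": -1, "slide": [0, 0, 0], "spin": -6.6}, {"grip": -1, "slide": [0, 0, 0], "spin": -6.6}, {"grip": -1, "slide": [0, 0, 0], "spin": -6.6}, {"grip": -1, "slide": [0, 0, 0], "spin": -6.6}])

```text
time_s: 1.82
ee_pos: [0.5501, -0.2403, 0.2801]
eef_rot: [-1.571, 0.001, -0.685]
force: [0.3, 0.0, -0.3]
grip_width: 0.0938
```

Call:
step_arm(plan=[{"grip": -1, "slide": [0, 0, 0], "spin": 0}, {"grip": -1, "slide": [0, 0, 0], "spin": 0}])

```text
time_s: 1.98
ee_pos: [0.55, -0.2404, 0.2802]
eef_rot: [-1.571, 0.0, -0.695]
force: [0.2, 0.2, -0.8]
grip_width: 0.0943
```

```bash
python3 -c "
from h import *
import pickle
plan([0.5725,-0.22,0.28],-39.5)
c=cams.calibration('wrist');im=cams.camera('wrist');cv2.imwrite('pics/w1.png',im);pickle.dump(c,open('w1.pkl','wb'))
print(proj(c,[.5725,-.22,.138]))"
```

```text
pose [ 0.55   -0.2404  0.2802] rot deg [-90.0076   0.0255 -39.8033] width 0.0943228981759025 t 1.9833 F [ 0.1684  0.221  -0.7513]
slide total [0.0042 0.0002 0.0301] n>= 1 spin -0.3032601399804449
[256.3203 152.483 ]
```

View pics/w1.png

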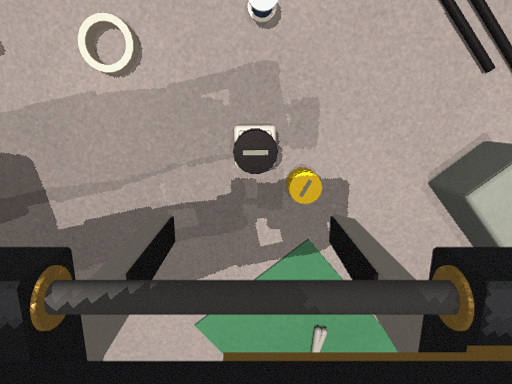

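```bash
python3 - <<'E'
from h import *
import pickle
c=pickle.load(open('w1.pkl','rb')); im=cv2.imread('pics/w1.png')
ct=cams.calibration("top"); cs=cams.calibration("scene")
cv2.imwrite('pics/w1c.png',cv2.resize(im[110:190,215:335],None,fx=6,fy=6,interpolation=cv2.INTER_NEAREST))
g=cv2.cvtColor(im,cv2.COLOR_BGR2GRAY).astype(float)
r=g[144:161,240:272]; w=np.clip(r-70,0,None); yy,xx=np.mgrid[144:161,240:272]
b=np.array([(w*xx).sum(),(w*yy).sum()])/w.sum(); e,v=np.linalg.eigh(np.cov(np.vstack([xx.ravel(),yy.ravel()]),aweights=w.ravel())); v=v[:,1]
print(b,v,e)
P,res=tri([ray(c,b),ray(ct,[328.608,196.9012]),ray(cs,[175.085,258.753])]);print(P,res)
print(plane(c,b,.135))
d=plane(c,b+5*v,.135)-plane(c,b-5*v,.135);print("bar yaw",np.degrees(np.arctan2(d[1],d[0])))
# bottle shoulder/body top edge: white region
hsv=cv2.cvtColor(im,cv2.COLOR_BGR2HSV)
for row in range(120,135,1): print(row,g[row,228:284:4].astype(int))
E
```

```text
[255.1344 152.1458] [-0.9999  0.0146] [ 2.0493 52.0469]
[ 0.5722 -0.2197  0.1376] [np.float64(0.0008129327287043157), np.float64(0.0006303812560577165), np.float64(0.0007511739832310883)]
[ 0.5716 -0.2192  0.135 ]
bar yaw 141.03746109953678
120 [154 141 148 142 139 144 142 141 140 144 141 146 146 151]
121 [148 140 141 144 139 141 138 143 148 141 146 150 146 145]
122 [147 140 141 145 139 140 146 143 149 146 153 148 146 146]
123 [141 142 147 133 131 134 134 132 131 130 132 146 145 148]
124 [144 145 147 116 120 124 119 113 115 115 116 131 145 141]
125 [145 145 127 150 156 158 160 163 115 171 173 171 146 141]
126 [143 150 200 222 217 222 225 226 224 222 225 222 147 146]
127 [140 148 227 234 234 236 245 245 240 233 234 232 139 148]
128 [140 148 237 241 243 250 128 130 247 242 241 240 139 146]
129 [140 138 239 250 252 173  46  32 112 253 246 242 136 143]
130 [147 131 239 176 178  56  34  40  15 145 160 243 140 144]
131 [141 129 238 207  74  19  54  53  51  36 229 244  99 144]
132 [143 135 240 241  48  54  55  56  56  32 249 241  88 147]
133 [143 137 239 254  32  57  55  57  56  54 135 239  84 146]
134 [141 137 237 228  53  54  57  55  52  54  28 242  91 151]
```

View pics/w1c.png

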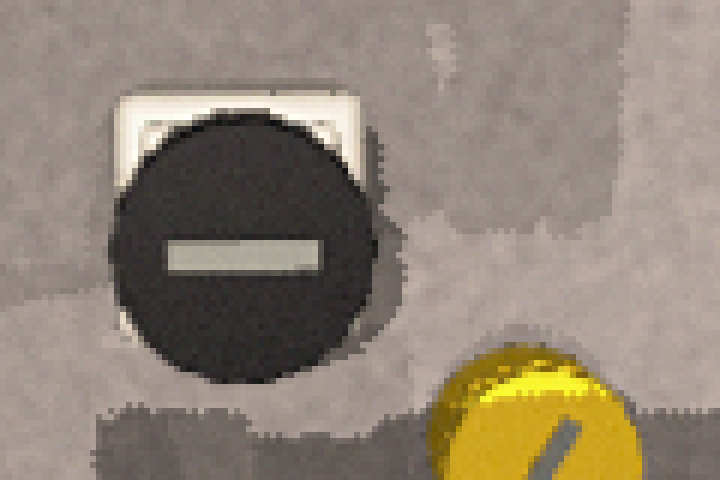

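Call:
step_arm(plan=[{"grip": -1, "slide": [0.0018, 0, 0.0151], "spin": -0.6}, {"grip": -1, "slide": [0.0018, 0, 0.0151], "spin": 0}, {"grip": -1, "slide": [0, 0.02, 0], "spin": 0}, {"grip": -1, "slide": [0, 0.025, 0], "spin": 0}, {"grip": -1, "slide": [0, 0.025, 0], "spin": 0}, {"grip": -1, "slide": [0, 0, 0], "spin": 0}, {"grip": -1, "slide": [0, 0, 0], "spin": 0}])

```text
time_s: 2.62
ee_pos: [0.5724, -0.2185, 0.2101]
eef_rot: [-1.571, 0.002, -0.681]
force: [1.0, 0.2, -0.0]
grip_width: 0.0937
```

```bash
python3 -c "
from h import *
import pickle
plan([0.572,-0.2195,0.1015],-39.2)
c=cams.calibration('wrist');im=cams.camera('wrist');cv2.imwrite('pics/w2.png',im);pickle.dump(c,open('w2.pkl','wb'))
print(proj(c,[.572,-.2195,.135]))"
```

```text
pose [ 0.5724 -0.2185  0.2101] rot deg [-90.0237   0.1077 -39.0123] width 0.09367559127023643 t 2.6167 F [ 0.987   0.1623 -0.0146]
slide total [ 0.0003  0.1086 -0.0011] n>= 4 spin 0.18771470066501905
[252.9155 198.9902]
```

View pics/w2.png

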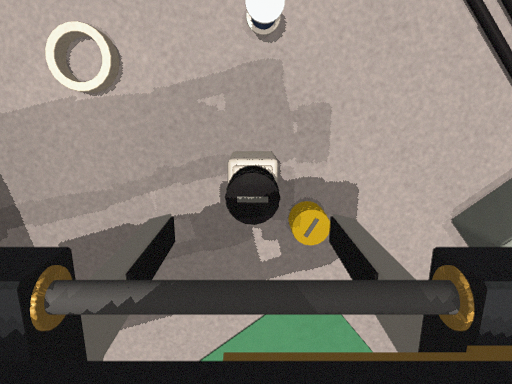

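```bash
python3 - <<'E'
from h import *
import pickle
for n,z0,x0,x1,y0,y1,bx in (('w1',.075,237,272,120,129,(240,272,145,160)),('w2',.075,232,276,147,157,(235,272,194,206))):
    c=pickle.load(open(n+'.pkl','rb')); g=cv2.cvtColor(cv2.imread(f'pics/{n}.png'),cv2.COLOR_BGR2GRAY).astype(float)
    pts=[]
    for x in range(x0,x1):
        col=g[y0:y1,x]; i=np.where(col>185)[0]
        if len(i) and i[0]>0:
            i=i[0]; pts.append((x,y0+i-1+(185-col[i-1])/(col[i]-col[i-1])))
    pts=np.array(pts); vx,vy,cx,cy=cv2.fitLine(pts.astype(np.float32),cv2.DIST_HUBER,0,.01,.01).ravel()
    d=plane(c,(cx+10*vx,cy+10*vy),z0)-plane(c,(cx-10*vx,cy-10*vy),z0); print(n,"edge yaw",np.degrees(np.arctan2(d[1],d[0])),len(pts))
    xa,xb,ya,yb=bx; w=np.clip(g[ya:yb,xa:xb]-75,0,None); yy,xx=np.mgrid[ya:yb,xa:xb]
    b=np.array([(w*xx).sum(),(w*yy).sum()])/w.sum(); print(b,plane(c,b,.135))
E
```

```text
w1 edge yaw -39.28693354201879 35
[255.1319 152.1268] [ 0.5716 -0.2192  0.135 ]Traceback (most recent call last):
  File "<stdin>", line 10, in <module>
cv2.error: OpenCV(4.12.0) /io/opencv/modules/imgproc/src/linefit.cpp:618: error: (-215:Assertion failed) npoints2 >= 0 || npoints3 >= 0 in function 'fitLine'
```

Call:
step_arm(plan=[{"grip": -1, "slide": [0, 0.025, -0.0008], "spin": 0}, {"grip": -1, "slide": [0, 0.025, 0], "spin": 0}, {"grip": -1, "slide": [0, 0.025, 0], "spin": 0}, {"grip": -1, "slide": [0, 0.02, 0], "spin": 0}, {"grip": -1, "slide": [0, 0.0135, 0], "spin": 0}, {"grip": -1, "slide": [0, 0, 0], "spin": 0}, {"grip": -1, "slide": [0, 0, 0], "spin": 0}, {"grip": 1, "slide": [0, 0, 0], "spin": 0}, {"grip": 1, "slide": [0, 0, 0], "spin": 0}, {"grip": 1, "slide": [0, 0, 0], "spin": 0}, {"grip": 1, "slide": [0, 0, 0], "spin": 0}, {"grip": 1, "slide": [0, 0, 0], "spin": 0}, {"grip": 1, "slide": [0, 0, 0], "spin": 0}, {"grip": 1, "slide": [0, 0, 0], "spin": 0}, {"grip": 1, "slide": [0, 0, 0], "spin": 0}], force=50)

```text
time_s: 3.92
ee_pos: [0.5716, -0.22, 0.102]
eef_rot: [-1.571, -0.0, -0.681]
force: [0.5, -0.7, 0.3]
grip_width: 0.0454
```

```bash
python3 -c "
from h import *
plan([0.572,-0.2195,0.25],-39.2)"
```

```text
pose [ 0.5716 -0.22    0.102 ] rot deg [-89.9987  -0.0035 -38.9966] width 0.0454275417172316 t 3.9167 F [ 0.5046 -0.7483  0.3124]
slide total [ 0.     -0.148   0.0007] n>= 5 spin 0.20342725282940677
```

Call:
step_arm(plan=[{"grip": 1, "slide": [0, -0.01, 0], "spin": 0}, {"grip": 1, "slide": [0, -0.02, 0], "spin": 0}, {"grip": 1, "slide": [0, -0.03, 0], "spin": 0}, {"grip": 1, "slide": [0, -0.03, 0], "spin": 0}, {"grip": 1, "slide": [0, -0.03, 0], "spin": 0}, {"grip": 1, "slide": [0, -0.02, 0], "spin": 0}, {"grip": 1, "slide": [0, -0.01, 0], "spin": 0}, {"grip": 1, "slide": [0, 0, 0], "spin": 0}])

```text
time_s: 4.58
ee_pos: [0.5719, -0.2201, 0.2543]
eef_rot: [-1.57, -0.003, -0.681]
force: [1.0, -0.0, -3.0]
grip_width: 0.0453
```

```bash
python3 -c "
from h import *
plan([0.47,0.105,0.25],-20)
cv2.imwrite('pics/w3.png',cams.camera('wrist'))"
```

```text
pose [ 0.5719 -0.2201  0.2543] rot deg [-89.9515  -0.185  -38.9929] width 0.04527467492618555 t 4.5833 F [ 1.0074 -0.0143 -2.9999]
slide total [-0.2838  0.0043  0.1886] n>= 9 spin -18.992895365968756
```

View pics/w3.png

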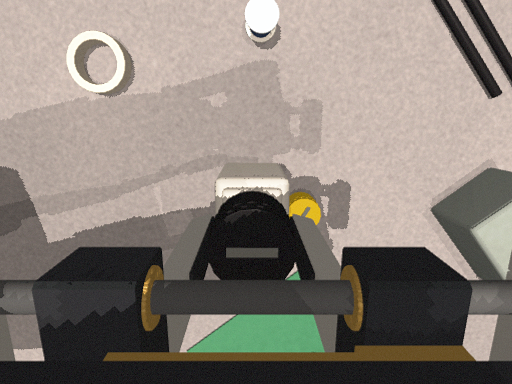

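The bottle hangs from the cap in the gripper: cap at about (252,235), bottle shoulder edge level at row ~165. The force of -3 N fits its weight. I move next to the holder now.

Call:
step_arm(plan=[{"grip": 1, "slide": [-0.0118, 0, 0.0079], "spin": 0}, {"grip": 1, "slide": [-0.0236, 0, 0.0157], "spin": 0}, {"grip": 1, "slide": [-0.0236, 0, 0.0157], "spin": 0}, {"grip": 1, "slide": [-0.0236, 0, 0.0157], "spin": 0}, {"grip": 1, "slide": [-0.0236, 0, 0.0157], "spin": 0}, {"grip": 1, "slide": [-0.0236, 0, 0.0157], "spin": 0}, {"grip": 1, "slide": [-0.0236, 0, 0.0157], "spin": 0}, {"grip": 1, "slide": [-0.0236, 0, 0.0157], "spin": 0}, {"grip": 1, "slide": [-0.0236, 0, 0.0157], "spin": 0}, {"grip": 1, "slide": [-0.0236, 0, 0.0157], "spin": 0}, {"grip": 1, "slide": [-0.0236, 0, 0.0157], "spin": 0}, {"grip": 1, "slide": [-0.0236, 0, 0.0157], "spin": 0}, {"grip": 1, "slide": [-0.0118, 0, 0.0079], "spin": 0}, {"grip": 1, "slide": [0, 0, 0], "spin": -4.7}, {"grip": 1, "slide": [0, 0, 0], "spin": -4.7}, {"grip": 1, "slide": [0, 0, 0], "spin": -4.7}, {"grip": 1, "slide": [0, 0, 0], "spin": -4.7}, {"grip": 1, "slide": [0, 0, 0], "spin": 0}, {"grip": 1, "slide": [0, 0, 0], "spin": 0}, {"grip": 1, "slide": [0, 0, 0], "spin": 0}])

```text
time_s: 6.3
ee_pos: [0.4697, 0.1047, 0.2511]
eef_rot: [-1.571, 0.001, -0.355]
force: [-0.5, -0.5, -3.6]
grip_width: 0.0455
```

```bash
python3 -c "
from h import *
import pickle
plan([0.509,0.209,0.26],-20)
c=cams.calibration('wrist');im=cams.camera('wrist');cv2.imwrite('pics/w4.png',im);pickle.dump(c,open('w4.pkl','wb'))"
```

```text
pose [0.4697 0.1047 0.2511] rot deg [-90.0394   0.0774 -20.3564] width 0.045481350953391696 t 6.3 F [-0.5157 -0.5341 -3.607 ]
slide total [ 0.0005 -0.0089  0.1115] n>= 4 spin -0.3563953601073635
```

View pics/w4.png

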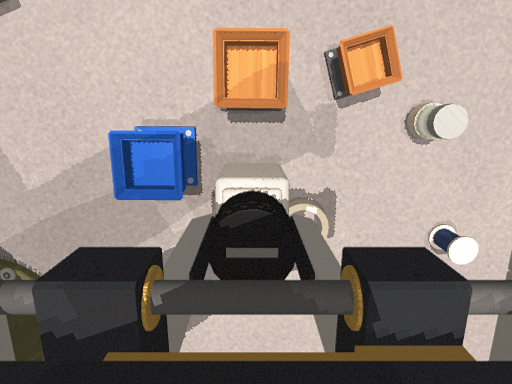

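```bash
cat >> h.py <<'E'
def woodquad(im,roi):
    """outer edges of the wooden rim: mask, then side lines by fitLine, corners; roi x,y,w,h"""
    hsv=cv2.cvtColor(im,cv2.COLOR_BGR2HSV); m=((hsv[...,0]<18)&(hsv[...,1]>120)&(hsv[...,2]>60)).astype(np.uint8)
    x,y,w,h=roi; mm=np.zeros_like(m); mm[y:y+h,x:x+w]=m[y:y+h,x:x+w]
    mm=cv2.morphologyEx(mm,cv2.MORPH_OPEN,np.ones((3,3)))
    k,_=cv2.findContours(mm,cv2.RETR_EXTERNAL,cv2.CHAIN_APPROX_NONE); k=max(k,key=cv2.contourArea)
    p=k[:,0].astype(np.float32); box=cv2.boxPoints(cv2.minAreaRect(k)); L=[]
    for i in range(4):
        a,b=box[i],box[(i+1)%4]; u=(b-a)/np.linalg.norm(b-a); n=np.array([-u[1],u[0]])
        t=(p-a)@u; s=np.abs((p-a)@n); sel=p[(t>.12*np.linalg.norm(b-a))&(t<.88*np.linalg.norm(b-a))&(s<5)]
        vx,vy,cx,cy=cv2.fitLine(sel,cv2.DIST_HUBER,0,.01,.01).ravel(); L.append(np.cross([cx,cy,1],[cx+vx,cy+vy,1]))
    Q=[]
    for i in range(4):
        q=np.cross(L[i-1],L[i]); Q.append(q[:2]/q[2])
    return np.array(Q),cv2.contourArea(k)
E
python3 - <<'E'
from h import *
import pickle
c=pickle.load(open('w4.pkl','rb')); im=cv2.imread('pics/w4.png')
Q,a=woodquad(im,(205,18,95,100)); print(Q,a)
for z in (.088,.091,.094):
    W=np.array([plane(c,q,z) for q in Q])[:,:2]; e=np.roll(W,-1,0)-W
    print(z,W.mean(0),np.linalg.norm(e,axis=1),np.degrees(np.arctan2(e[:,1],e[:,0]))%90)
E
python3 - <<'E'
from h import *
im=cv2.imread('pics/w4.png'); cv2.imwrite('pics/w4c.png',cv2.resize(im[15:125,195:310],None,fx=5,fy=5,interpolation=cv2.INTER_NEAREST))
E
```

```text
[[212.631   28.    ]
 [288.4649  28.    ]
 [286.5477 107.    ]
 [214.4915 107.    ]] 5812.5
0.088 [0.5077 0.2118] [0.0756 0.0762 0.076  0.0762] [69.6411 69.7005 69.6497 69.4587]
0.091 [0.5076 0.2115] [0.075  0.0755 0.0753 0.0755] [69.6411 69.7005 69.6497 69.4587]
0.094 [0.5074 0.2111] [0.0743 0.0749 0.0746 0.0749] [69.6411 69.7005 69.6497 69.4587]
```

View pics/w4c.png

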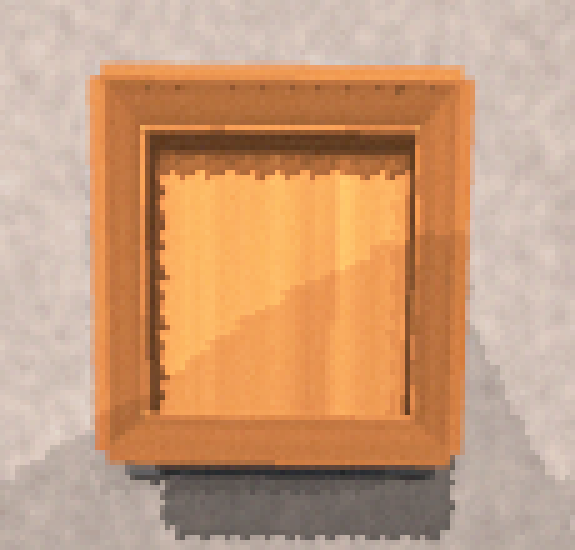

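Call:
step_arm(plan=[{"grip": 1, "slide": [0, 0, 0.02], "spin": 0}, {"grip": 1, "slide": [0, 0, 0.025], "spin": 0}, {"grip": 1, "slide": [0, 0, 0], "spin": 0}, {"grip": 1, "slide": [0, 0, 0], "spin": 0}, {"grip": 1, "slide": [0, 0, 0], "spin": 0}, {"grip": 1, "slide": [0, 0, 0], "spin": 0}])

```text
time_s: 6.85
ee_pos: [0.4854, 0.1464, 0.2519]
eef_rot: [-1.571, 0.0, -0.353]
force: [0.0, 0.4, -2.5]
grip_width: 0.0453
```

```bash
python3 - <<'E'
from h import *
import pickle
plan([0.5076,0.2115,0.255],-20)
c=cams.calibration('wrist');im=cams.camera('wrist');cv2.imwrite('pics/w5.png',im);pickle.dump(c,open('w5.pkl','wb'))
c4=pickle.load(open('w4.pkl','rb')); Q4,_=woodquad(cv2.imread('pics/w4.png'),(205,18,95,100))
cv2.imwrite('pics/top5.png',cams.camera('top'));cv2.imwrite('pics/scene5.png',cams.camera('scene'))
q=proj(c,[.5076,.2115,.091]); print(q)
Q,a=woodquad(im,(int(q[0])-47,int(q[1])-50,95,100)); print(Q,a)
for z in (.088,.091,.094):
    W=np.array([plane(c,q,z) for q in Q])[:,:2]; e=np.roll(W,-1,0)-W
    print(z,W.mean(0),np.linalg.norm(e,axis=1),np.degrees(np.arctan2(e[:,1],e[:,0]))%90)
T=[tri([ray(c,a),ray(c4,b)]) for a,b in zip(Q,Q4)]
print(np.array([t[0] for t in T]),np.mean([t[0] for t in T],0))
t=cv2.imread('pics/top5.png')
print(cv2.imwrite('pics/top5c.png',cv2.resize(t[180:260,110:220],None,fx=6,fy=6,interpolation=cv2.INTER_NEAREST)))
E
```

```text
pose [0.4854 0.1464 0.2519] rot deg [-90.0121   0.0087 -20.2535] width 0.0452915736912668 t 6.85 F [ 0.0279  0.3534 -2.5291]
slide total [-0.0017 -0.0031  0.0687] n>= 2 spin -0.25349926464131656
[250.3801 113.764 ]
[[215.5659 148.6064]
 [213.826   76.    ]
 [287.5438  76.    ]
 [284.5138 150.3092]] 5226.5
0.088 [0.5076 0.2116] [0.0748 0.0762 0.0767 0.0752] [69.5918 69.7561 68.8105 68.3382]
0.091 [0.5076 0.2116] [0.0742 0.0755 0.076  0.0745] [69.5918 69.7561 68.8105 68.3382]
0.094 [0.5076 0.2116] [0.0735 0.0749 0.0753 0.0738] [69.5918 69.7561 68.8105 68.3382]
[[0.4902 0.2027 0.3029]
 [0.5062 0.2041 0.3434]
 [0.4399 0.1765 0.9187]
 [0.4991 0.1857 0.3404]] [0.4838 0.1923 0.4764]
True
```

View pics/w5.png

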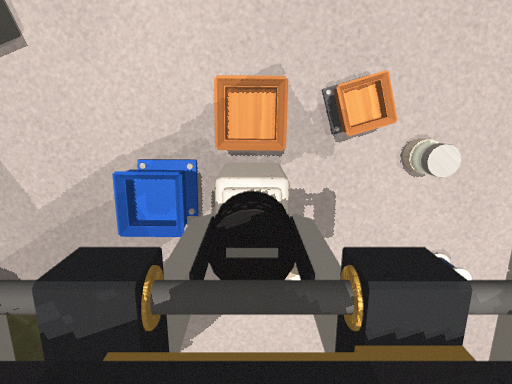

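View pics/scene5.png

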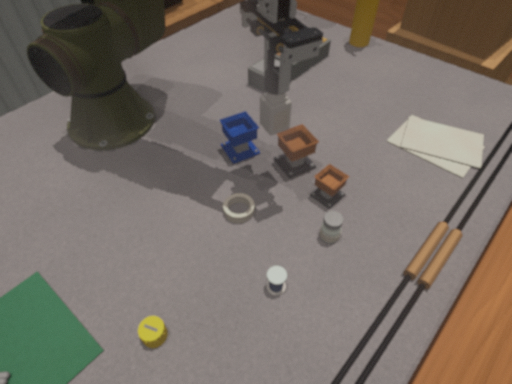

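Call:
step_arm(plan=[{"grip": 1, "slide": [-0.0008, 0, 0.02], "spin": 0}, {"grip": 1, "slide": [-0.0009, 0, 0.0287], "spin": 0}, {"grip": 1, "slide": [0, 0, 0.02], "spin": 0}, {"grip": 1, "slide": [0, 0.01, 0], "spin": 0}, {"grip": 1, "slide": [0, 0.02, 0], "spin": 0}, {"grip": 1, "slide": [0, 0.02, 0], "spin": 0}, {"grip": 1, "slide": [0, 0, 0], "spin": 0}, {"grip": 1, "slide": [0, 0, 0], "spin": 0}, {"grip": 1, "slide": [0, 0, 0], "spin": 0}])

```text
time_s: 7.75
ee_pos: [0.5081, 0.2119, 0.2033]
eef_rot: [-1.57, -0.001, -0.353]
force: [0.1, -0.5, -2.5]
grip_width: 0.0454
```

```bash
python3 - <<'E'
from h import *
plan([0.5076,0.2116,0.162],-20.3)
cv2.imwrite('pics/w6.png',cams.camera('wrist'));s=cams.camera('scene');t=cams.camera('top')
r=lambda i:cv2.resize(i,None,fx=5,fy=5,interpolation=cv2.INTER_NEAREST)
cv2.imwrite('pics/s6.png',np.hstack([r(s[70:190,250:330]),r(t[180:300,120:200])]))
E
```

```text
pose [0.5081 0.2119 0.2033] rot deg [-89.9483  -0.066  -20.2197] width 0.045445369032073635 t 7.75 F [ 0.0828 -0.5081 -2.51  ]
slide total [-0.0004  0.0413 -0.0004] n>= 2 spin 0.08028177050564622
```

View pics/s6.png

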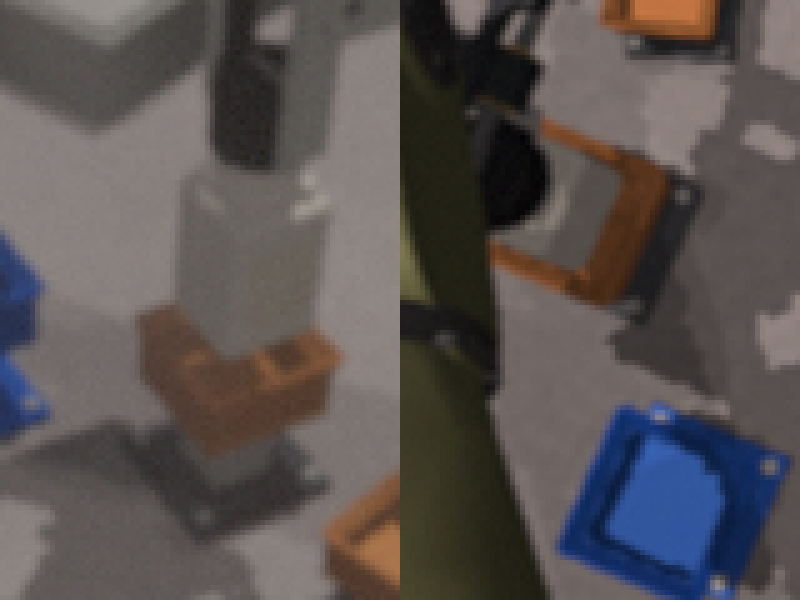

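Call:
step_arm(plan=[{"grip": 1, "slide": [-0.0004, 0.008, -0.0004], "spin": 0}, {"grip": 1, "slide": [0, 0.008, 0], "spin": 0}, {"grip": 1, "slide": [0, 0.008, 0], "spin": 0}, {"grip": 1, "slide": [0, 0.006, 0], "spin": 0}, {"grip": 1, "slide": [0, 0.004, 0], "spin": 0}, {"grip": 1, "slide": [0, 0, 0], "spin": 0}, {"grip": 1, "slide": [0, 0, 0], "spin": 0}])

```text
time_s: 8.48
ee_pos: [0.5072, 0.2118, 0.1678]
eef_rot: [-1.571, 0.0, -0.352]
force: [-0.2, -0.4, -2.8]
grip_width: 0.0453
```

```bash
python3 - <<'E'
from h import *
plan([0.5076,0.2116,0.162],-20.3); print(get_obs()["moment"])
E
```

```text
pose [0.5072 0.2118 0.1678] rot deg [-90.0098   0.0154 -20.1962] width 0.0453382947208931 t 8.4833 F [-0.1538 -0.4141 -2.8172]
slide total [ 0.0005  0.0058 -0.    ] n>= 1 spin 0.10375096310226439
[-0.0064 -0.1042 -0.0096]
```

Call:
step_arm(plan=[{"grip": 1, "slide": [0, 0.002, 0], "spin": 0}, {"grip": 1, "slide": [0, 0.002, 0], "spin": 0}, {"grip": 1, "slide": [0, 0.001, 0], "spin": 0}, {"grip": 1, "slide": [0, 0, 0], "spin": 0}, {"grip": 1, "slide": [0, 0, 0], "spin": 0}])

```text
time_s: 8.9
ee_pos: [0.5072, 0.2118, 0.163]
eef_rot: [-1.571, -0.0, -0.352]
force: [-0.7, -0.4, -3.1]
grip_width: 0.0454
```

Call:
step_arm(plan=[{"grip": 1, "slide": [0, 0.001, 0], "spin": 0}, {"grip": 1, "slide": [0, 0, 0], "spin": 0}, {"grip": 1, "slide": [0, 0, 0], "spin": 0}])

```text
time_s: 9.15
ee_pos: [0.5072, 0.2118, 0.162]
eef_rot: [-1.571, -0.0, -0.352]
force: [-0.4, 0.6, -2.7]
grip_width: 0.0452
```

Call:
step_arm(plan=[{"grip": 1, "slide": [0, 0.001, 0], "spin": 0}, {"grip": 1, "slide": [0, 0, 0], "spin": 0}, {"grip": 1, "slide": [0, 0, 0], "spin": 0}])

```text
time_s: 9.4
ee_pos: [0.5074, 0.2119, 0.1616]
eef_rot: [-1.57, -0.001, -0.352]
force: [-1.6, 0.8, 5.2]
grip_width: 0.0455
```

Call:
step_arm(plan=[{"grip": 1, "slide": [0, 0.001, 0], "spin": 0}, {"grip": 1, "slide": [0, 0, 0], "spin": 0}, {"grip": 1, "slide": [0, 0, 0], "spin": 0}])

```text
time_s: 9.65
ee_pos: [0.5074, 0.2119, 0.1606]
eef_rot: [-1.57, -0.001, -0.352]
force: [-1.5, -0.0, 6.3]
grip_width: 0.045
```

Call:
step_arm(plan=[{"grip": 1, "slide": [0, -0.001, 0], "spin": 0}, {"grip": -0.3, "slide": [0, 0, 0], "spin": 0}, {"grip": -0.3, "slide": [0, 0, 0], "spin": 0}, {"grip": -0.3, "slide": [0, 0, 0], "spin": 0}, {"grip": -0.3, "slide": [0, 0, 0], "spin": 0}, {"grip": -0.3, "slide": [0, 0, 0], "spin": 0}, {"grip": -0.3, "slide": [0, 0, 0], "spin": 0}, {"grip": -0.3, "slide": [0, 0, 0], "spin": 0}])

```text
time_s: 10.32
ee_pos: [0.5071, 0.2118, 0.1609]
eef_rot: [-1.571, 0.0, -0.352]
force: [-0.4, 0.1, -0.5]
grip_width: 0.0613
```

```bash
python3 - <<'E'
from h import *
import pickle
plan([0.5076,0.2116,0.162],-20.3)
c=cams.calibration('wrist');im=cams.camera('wrist');cv2.imwrite('pics/w7.png',im);pickle.dump(c,open('w7.pkl','wb'))
s=cams.camera('scene');r=lambda i:cv2.resize(i,None,fx=5,fy=5,interpolation=cv2.INTER_NEAREST)
cv2.imwrite('pics/s7.png',r(s[70:180,240:340]))
E
```

```text
pose [0.5071 0.2118 0.1609] rot deg [-90.0069   0.0079 -20.1942] width 0.061328981185614646 t 10.3167 F [-0.3858  0.1115 -0.5071]
slide total [ 0.0005 -0.0011 -0.    ] n>= 1 spin 0.10582371022738357
```

View pics/w7.png

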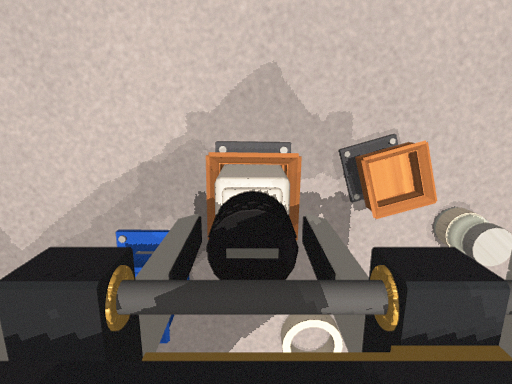

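View pics/s7.png

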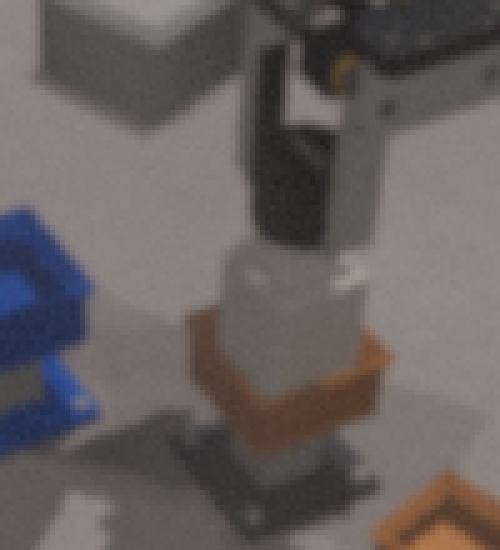

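Call:
step_arm(plan=[{"grip": 1, "slide": [0, 0, 0], "spin": 0}, {"grip": 1, "slide": [0, 0, 0], "spin": 0}, {"grip": 1, "slide": [0, 0, 0], "spin": 0}, {"grip": 1, "slide": [0, 0, 0], "spin": 0}, {"grip": 1, "slide": [0, 0, 0], "spin": 0}, {"grip": 1, "slide": [0, 0.002, 0], "spin": 0}, {"grip": 1, "slide": [0, 0.002, 0], "spin": 0}, {"grip": 1, "slide": [0, 0, 0], "spin": 0}, {"grip": 1, "slide": [0, 0, 0], "spin": 0}], force=60)

```text
time_s: 11.17
ee_pos: [0.5074, 0.2118, 0.1576]
eef_rot: [-1.57, -0.001, -0.352]
force: [-1.6, -1.7, 7.7]
grip_width: 0.0453
```

```bash
python3 - <<'E'
from h import *
plan([0.5076,0.2116,0.154],-20.3)
E
```

```text
pose [0.5074 0.2118 0.1576] rot deg [-89.9667  -0.0475 -20.1948] width 0.0452991389808718 t 11.1667 F [-1.6485 -1.6742  7.7094]
slide total [ 0.0003  0.0036 -0.0001] n>= 1 spin 0.10516739670567077
```

Call:
step_arm(plan=[{"grip": 1, "slide": [0, 0.002, 0], "spin": 0}, {"grip": 1, "slide": [0, 0.0017, 0], "spin": 0}, {"grip": 1, "slide": [0, 0, 0], "spin": 0}, {"grip": 1, "slide": [0, 0, 0], "spin": 0}, {"grip": 1, "slide": [0, 0, 0], "spin": 0}])

```text
time_s: 11.58
ee_pos: [0.5075, 0.2119, 0.1544]
eef_rot: [-1.57, -0.001, -0.352]
force: [-2.6, -2.0, 10.4]
grip_width: 0.0454
```

Call:
step_arm(plan=[{"grip": 1, "slide": [0, 0.0008, 0], "spin": 0}, {"grip": 1, "slide": [0, 0, 0], "spin": 0}, {"grip": 1, "slide": [0, 0, 0], "spin": 0}])

```text
time_s: 11.83
ee_pos: [0.5075, 0.2119, 0.1536]
eef_rot: [-1.57, -0.001, -0.352]
force: [-3.0, -1.6, 12.4]
grip_width: 0.0451
```

Call:
step_arm(plan=[{"grip": 1, "slide": [0, 0, 0], "spin": -3}, {"grip": 1, "slide": [0, 0, 0], "spin": -4}, {"grip": 1, "slide": [0, 0, 0], "spin": -4}, {"grip": 1, "slide": [0, 0, 0], "spin": -4}, {"grip": 1, "slide": [0, 0, 0], "spin": 0}])

```text
time_s: 12.25
ee_pos: [0.5079, 0.2121, 0.1539]
eef_rot: [-1.57, -0.003, -0.086]
force: [-0.8, -0.1, 11.8]
grip_width: 0.0453
```

```bash
python3 - <<'E'
from h import *
plan([0.5076,0.2116,0.154],45); print(get_obs()["moment"])
c=cams.calibration('wrist');im=cams.camera('wrist');cv2.imwrite('pics/w8.png',im)
E
```

```text
pose [0.5079 0.2121 0.1539] rot deg [-89.9303  -0.1548  -4.9345] width 0.04529579963285655 t 12.25 F [-0.793  -0.1347 11.7584]
slide total [-0.0003 -0.0001 -0.0005] n>= 1 spin -49.93450846689433
[-0.0887  0.0176  0.0675]
```

View pics/w8.png

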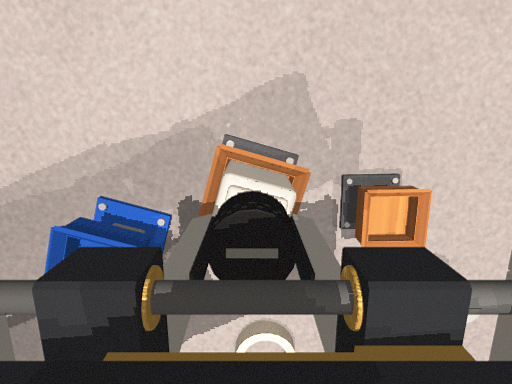

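Call:
step_arm(plan=[{"grip": 1, "slide": [0, 0, 0], "spin": -5}, {"grip": 1, "slide": [0, 0, 0], "spin": -5}, {"grip": 1, "slide": [0, 0, 0], "spin": -5}, {"grip": 1, "slide": [0, 0, 0], "spin": -5}, {"grip": 1, "slide": [0, 0, 0], "spin": -5}, {"grip": 1, "slide": [0, 0, 0], "spin": -5}, {"grip": 1, "slide": [0, 0, 0], "spin": -5}, {"grip": 1, "slide": [0, 0, 0], "spin": 0}, {"grip": 1, "slide": [0, 0, 0], "spin": 0}])

```text
time_s: 13.05
ee_pos: [0.508, 0.2121, 0.1539]
eef_rot: [-1.571, -0.003, 0.521]
force: [-0.3, -0.4, 12.2]
grip_width: 0.0456
```

```bash
python3 - <<'E'
from h import *
plan([0.5076,0.2116,0.154],45); print(get_obs()["moment"])
c=cams.calibration('wrist');im=cams.camera('wrist');cv2.imwrite('pics/w9.png',im)
E
```

```text
pose [0.508  0.2121 0.1539] rot deg [-90.0288  -0.1798  29.8439] width 0.04557548873168963 t 13.05 F [-0.3221 -0.375  12.2302]
slide total [-0.0006 -0.0001 -0.0003] n>= 1 spin -15.156057657576003
[-0.0449 -0.048   0.057 ]
```

View pics/w9.png

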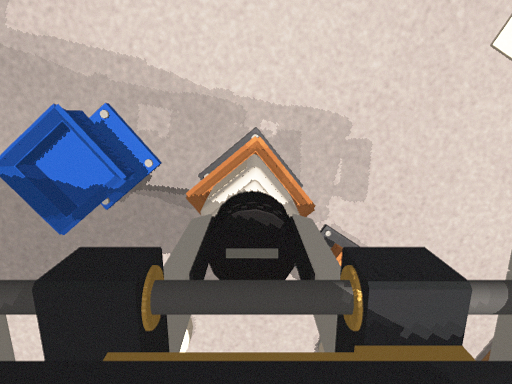

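Call:
step_arm(plan=[{"grip": 1, "slide": [0, 0, 0], "spin": -5}, {"grip": 1, "slide": [0, 0, 0], "spin": -5}, {"grip": 1, "slide": [0, 0, 0], "spin": -4}, {"grip": 1, "slide": [0, 0, 0], "spin": 0}, {"grip": 1, "slide": [0, 0, 0], "spin": 0}])

```text
time_s: 13.52
ee_pos: [0.508, 0.2121, 0.1539]
eef_rot: [-1.572, -0.003, 0.765]
force: [-0.6, -0.4, 12.0]
grip_width: 0.0455
```

```bash
python3 - <<'E'
from h import *
plan([0.5076,0.2116,0.154],45); print(get_obs()["moment"])
E
```

```text
pose [0.508  0.2121 0.1539] rot deg [-90.0746  -0.1728  43.8367] width 0.045451860777297286 t 13.5167 F [-0.6146 -0.4284 12.0386]
slide total [-0.0007 -0.0001 -0.0001] n>= 1 spin -1.1632751532539984
[-0.007  -0.0775  0.046 ]
```

Call:
step_arm(plan=[{"grip": 1, "slide": [0, -0.003, 0], "spin": 0}, {"grip": 1, "slide": [0, -0.003, 0], "spin": 0}, {"grip": 1, "slide": [0, -0.003, 0], "spin": 0}, {"grip": 1, "slide": [0, 0, 0], "spin": 0}, {"grip": 1, "slide": [0, 0, 0], "spin": 0}])

```text
time_s: 13.93
ee_pos: [0.5074, 0.212, 0.1617]
eef_rot: [-1.571, -0.001, 0.765]
force: [1.3, 1.0, 4.5]
grip_width: 0.0451
```

Call:
step_arm(plan=[{"grip": 1, "slide": [0, -0.002, 0], "spin": 0}, {"grip": 1, "slide": [0, 0, 0], "spin": 0}, {"grip": 1, "slide": [0, 0, 0], "spin": 0}])

```text
time_s: 14.18
ee_pos: [0.5068, 0.2117, 0.1629]
eef_rot: [-1.57, 0.001, 0.765]
force: [-0.2, -1.0, 0.3]
grip_width: 0.0454
```

Call:
step_arm(plan=[{"grip": 1, "slide": [0, -0.003, 0], "spin": 0}, {"grip": 1, "slide": [0, -0.003, 0], "spin": 0}, {"grip": 1, "slide": [0, -0.003, 0], "spin": 0}, {"grip": 1, "slide": [0, 0, 0], "spin": 0}, {"grip": 1, "slide": [0, 0, 0], "spin": 0}])

```text
time_s: 14.6
ee_pos: [0.5072, 0.2118, 0.1726]
eef_rot: [-1.571, -0.0, 0.765]
force: [0.4, 0.1, -0.1]
grip_width: 0.0454
```

Call:
step_arm(plan=[{"grip": 1, "slide": [0, -0.004, 0], "spin": 0}, {"grip": 1, "slide": [0, -0.006, 0], "spin": 0}, {"grip": 1, "slide": [0, -0.008, 0], "spin": 0}, {"grip": 1, "slide": [0, -0.006, 0], "spin": 0}, {"grip": 1, "slide": [0, -0.004, 0], "spin": 0}, {"grip": 1, "slide": [0, 0, 0], "spin": 0}, {"grip": 1, "slide": [0, 0, 0], "spin": 0}, {"grip": 1, "slide": [0, 0, 0], "spin": 0}])

```text
time_s: 15.27
ee_pos: [0.507, 0.2118, 0.2002]
eef_rot: [-1.571, 0.0, 0.765]
force: [0.3, -0.3, 0.7]
grip_width: 0.0454
```

```bash
python3 - <<'E'
from h import *
plan([0.5076,0.2116,0.2],45); print(get_obs()["joint_vel"])
cv2.imwrite('pics/w10.png',cams.camera('wrist'))
s=cams.camera('scene');r=lambda i:cv2.resize(i,None,fx=5,fy=5,interpolation=cv2.INTER_NEAREST)
cv2.imwrite('pics/s10.png',r(s[70:180,240:340]))
E
```

```text
pose [0.507  0.2118 0.2002] rot deg [-89.9876   0.0233  43.8045] width 0.04538335328221945 t 15.2667 F [ 0.2516 -0.3325  0.7106]
slide total [ 0.0003  0.0002 -0.0005] n>= 1 spin -1.1954826115437953
[ 0.0009  0.0037  0.0023  0.0018 -0.0009 -0.0009]
```

View pics/w10.png

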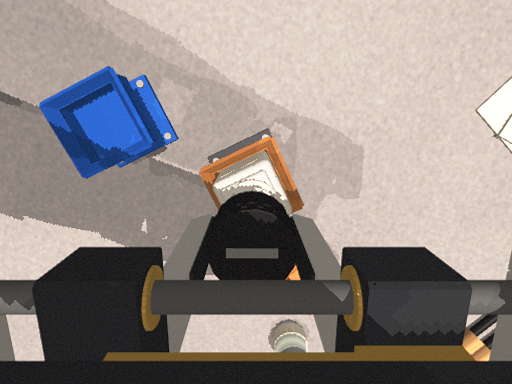

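View pics/s10.png

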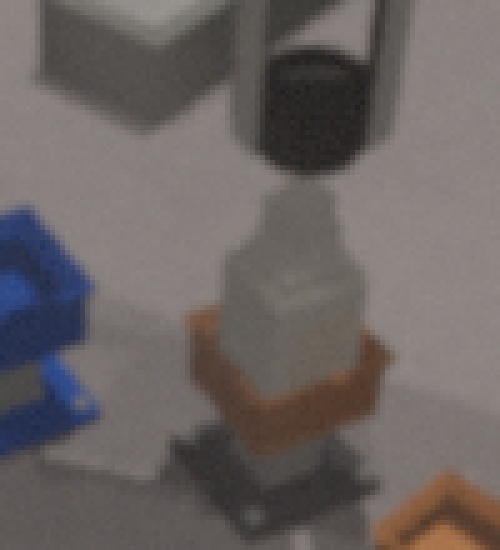

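```bash
python3 -c "
from station import hand_in
print(hand_in())"
```

```text
the job is handed in; nothing more can be done
None
```

I stood the bottle in the larger wooden holder and let go. I then gripped the cap again, pressed it down about 7 mm (12 N), turned it 64° counter-clockwise and lifted it straight off. I handed in at about 15.4 s, still holding the cap.

**Last checks**
- **Seating:** the fingers met resistance at 0.1617 m, against an expected 0.162 m. In the scene picture after the lift, the bottle sits in the same place as when it was released.
- **Cap:** it is held upright, grip opening 45.4 mm, straight above the neck. The rim is about 26 mm clear by arm readings; I did not measure this gap in the pictures. There was no pull on the arm during the lift.
- **Bystanders:** nothing came near the spool, tape or jar. They look undisturbed in the pictures, but I did not measure their positions again.

**Disagreements**
- The top camera put the holder centre about 2.5 mm from where both wrist views did. I used the wrist value, and the bottle went in without sideways force.
- The cap top measured 0.1376 m high against the stated 0.135 m, and the closed grip read 45.4 mm on a 47 mm cap.
- My point-by-point height check of the holder rim failed because the corners were paired wrongly. I relied instead on the two wrist views agreeing on its centre at 0.091 m.
- One check of the bottle's turn from a second wrist view also failed, so I used the first view alone.

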